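# Clear the draining rack: boats and scoop to their trays

### The arm

A 7-joint arm with a two-finger parallel gripper is mounted at the origin on the work surface. World frame = base frame: x ahead of the robot, y to its left, z up, the work surface at z = 0. Lengths are in m, angles in rad, forces in N, time in s.
With the tool pointing down it reaches from about 0.425 to 0.875 m from the base axis. Payload 9.9 kg.
Tool frame: the origin (TCP) lies midway between the tips of the shut fingers; the grasp point (between the pads) lies 19 mm behind it (bot.grasp_offset is the distance from the TCP to the grasp point, in m); z points along the fingers, y is the direction in which the jaws open and shut (so a half turn about z gives the same grasp; the last joint's range is limited). The gripper opens to 85 mm and grips with 20 to 120 N. Pads are 22 mm wide; open, the fingers measure 114 mm over their backs; the gripper's body (76 mm by 85 mm) begins 54 mm behind the grasp point. The pads swing forward as they close: fully open they stand 13 mm farther back than shut.
Start: joints at [1.129, 0.576, 0.025, 1.437, -0.015, 1.129, -0.057], TCP at [0.236, -0.632, 0.198] pointing down, gripper open.
Joint ranges: [-2.76, 2.76], [-0.34, 2.15], [-1.52, 1.57], [0.19, 2.46], [-1.09, 4.23], [0.17, 1.99], [-2.82, 2.82]. Speed limits (rad/s): [2.22, 2.22, 3.01, 3.01, 3.14, 3.14, 3.14].

### API

Orientations are given as a unit quaternion [w, x, y, z].
In Python, from station import bot, cams gives the robot as it stands.
- The arm moves only by the tool move_arm, never from a script. Its argument "series" is one flat list of numbers, 7 for each row, row after row: the turn, a rotation vector about the tool's x, y, z in degrees, then the shift along the tool's x, y, z in units of 50 mm (1.0 is 50 mm), then the closure in counts, from 0 (fully open) to 255 (shut). A call has 1 to 8 rows; each row shifts and turns the pose as measured when the row begins, along the tool's axes as they then stand; what a row does not reach is not made up. A row lasts 1/8 s, in which the tool goes at most 62.5 mm and 10.7 degrees, less where a joint would pass 70% of its speed; a pose out of reach is approached as far as the arm can. A call is refused whole if a number of a shift passes 1 or a number of a turn 10.7, either way. A call with a gripper value outside its range is refused whole. The fingers move at their own pace and stop on an object; the grip force is fixed at half the most. Time passes only in rows, so rows that do not move let the fingers close. It gives the time, the measured TCP pose, the force and the opening at its end, in the units of the state.
- bot.state(): the state, without advancing time (a new reading comes with each control period).
- cams.get_image(name): name is "side" or "top" or "wrist"; returns a dict with "color" (384x512x3 uint8, red, green, blue), "range_z" (384x512 float32, m along the optical axis (not along the pixel's ray), 0 where there is no reading), "camera_matrix" (3x3 intrinsics, pixels), "eye" and "rotation" of the camera in the world; the wrist camera has in their place "mount" (4x4, takes a point from camera to tool coordinates, whose origin is the TCP and whose axes are the flange's). Camera axes: x right, y down, z forward; pixel columns grow to the right and rows downward; lengths in m; the calibration is good to about 2 mm. The wrist camera is an equidistant fisheye: a pixel r from the principal point sees the ray r / f radians off the axis. A picture is of the moment at which its call begins: read the wrist's pose just before it.
- bot.close_job(): hands the job in, once; it reports no verdict.
The state is a dict: "t": time; "qpos": joint angles; "joint_vel": joint speeds; "effort": joint torques, N m; "tcp_pos": TCP position; "ee_rot": TCP orientation; "force": force on the tool from outside, world axes, zero at the start; "wrist_torque": the same for the moment, N m; "width": finger opening in m.
Only numpy, scipy, OpenCV 4.12 (cv2) and the standard library are available. Lean on these libraries where they do the work, as an engineer would, in place of code of your own. Each camera call takes 0.05 s, during which the arm holds its last target. There are 200 camera calls.

### The job

Clear the sloping draining rack: put both white porcelain boats in the plain tray and the steel scoop in the tray with the wire handles. Each must end lying flat on its tray's floor, open side up, nothing stacked or resting on a rim; the boats are brittle, so lower them all the way and set them down gently, never drop them. Do not disturb the bottle and the jar.

Things in the scene. Friction and masses are not known exactly. Their poses are not given: they have to be found in the camera images.
- boat_a_mid (a point): Brittle white porcelain combustion boat: square-ended trough 120 long x 36 wide x 28 high, walls 5, flat underside, about 0.12 kg. Origin mid-length, mid-width, half-way up (14 over its underside); x along it, y across, z out of its open top. It starts in the left or right half of the upper row of the rack, length level across the slope, underside flat on the face. Grip it across its width.
- boat_b_mid (a point): Brittle white porcelain combustion boat: square-ended trough 120 long x 36 wide x 28 high, walls 5, flat underside, about 0.12 kg. Origin mid-length, mid-width, half-way up (14 over its underside); x along it, y across, z out of its open top. It starts anywhere along the lower row of the rack, length level across the slope, underside flat on the face. Grip it across its width.
- scoop_mid (a point): Steel lab scoop, about 0.12 kg: square trough 80 long x 36 wide x 28 high (sheet 3, flat underside, open on top and at +x), round handle 14 thick, 75 long out of its -x end, 16 up. Origin at the trough's middle, 14 over its underside; z out of the open top. Centre of mass under 20 from it: grip across the trough. It starts in the upper row beside a boat, length level across the slope.
- rack: Grey draining rack, fixed. Face 205 (up the slope) x 330 (its y) at 28 degrees from level, facing away from the robot: low edge (x = -90, 22 up) far, high edge (118 up) near the robot. Ledges 6 high, 6 thick cross it, 13 and 108 up the slope; things lie above them in two rows 95 apart. Origin on the bench, x level to the high side, z up. Face normal (-sin 28, 0, cos 28); tilt the tool to match.
- boat_tray: Shallow aluminium tray fixed to the bench, 168 (its x) x 198 (its y) outside, 22 high, walls 4, inner floor 4 above the bench. Origin at its underside's centre, z up. The two trays are of one size, one left and one right of the robot, either way round. This one is plain, for the boats; both fit side by side along its y.
- scoop_tray: Shallow aluminium tray fixed to the bench, 168 (its x) x 198 (its y) outside, 22 high, walls 4, inner floor 4 above the bench. Origin at its underside's centre, z up. The two trays are of one size, one left and one right of the robot, either way round. For the scoop: a wire handle at each y end, 80 wide, rises to 37 over the bench, 17 beyond the wall.
- amber_bottle: Bystander: brown glass bottle with white cap, 64 across, 140 high. Origin at the centre of its underside.
- red_jar: Bystander: white jar with red cap, 72 across, 100 high. Origin at the centre of its underside.

How it is judged:
By the outcome, as a careful person would: the job done as asked, in the order asked, and still so for the second after the job is handed in, with the robot touching nothing.
It also fails if it takes over 69 s, if anything falls off the work surface, if the arm or the gripper's body presses on something with over 40 N, if the wrist force passes 120 N, or if a joint passes its speed limit or range.

## Working session

There is one attempt and no reset: what is moved stays moved. The work goes in short steps, Python scripts to look and compute and a tool call to move; the robot and the scene stay as the last step left them, time stands still between calls to the robot, and variables do not carry over. Pictures are saved under pics/ and viewed, about 8 in all and at most 12, crops included, and the job is handed in when it is done.

Besides the shell and the picture viewer there is one more tool, called after ">>>" as name(argument=value, ...) on one line, values as JSON. move_arm: Moves the arm, as the interface text tells. Its arguments: {"type":"object","properties":{"series":{"type":"array"}},"required":["series"]}

```bash
ls; mkdir -p pics; python3 - <<'E'
from station import bot,cams
import cv2,numpy as np
s=bot.state();print(s)
ims=[]
for n in ["side","top"]:
    d=cams.get_image(n);np.savez(f"{n}0.npz",**{k:v for k,v in d.items()})
    print(n,d["eye"],d["rotation"],d["camera_matrix"])
    cv2.imwrite(f"pics/{n}0.png",d["color"][:,:,::-1])
E
```

```text
pics
{'t': 0.0, 'qpos': array([ 1.12914021,  0.57651808,  0.02481316,  1.43790849, -0.01497299,
        1.12899417, -0.05652357]), 'joint_vel': array([-6.39240228e-04, -6.09664479e-04,  5.39004489e-04, -9.10549623e-05,
        5.50938946e-04,  1.50348835e-04, -5.51099623e-04]), 'effort': array([ 4.30261643e-04, -7.65749931e+01,  2.25074217e+00, -2.85962516e+01,
        1.54515513e-02,  1.30220479e-02,  7.42056123e-07]), 'tcp_pos': array([ 0.23626423, -0.63176078,  0.19725127]), 'ee_rot': array([-7.99268208e-04,  9.84030430e-01,  1.77998420e-01, -1.91868452e-04]), 'force': array([-0.23788475, -0.47732666, -0.00498396]), 'wrist_torque': array([ 0.00649963,  0.00072269, -0.02414927]), 'width': 0.08515334681674692}
side [0.20055623 0.48808495 0.77563913] [ 0.11348178 -0.28703482  0.88743803 -0.34232534] [[361.73559127   0.         254.05864149]
 [  0.         361.73559127 192.81885045]
 [  0.           0.           1.        ]]
top [ 4.37195156e-01 -1.20951310e-03  1.39214278e+00] [-0.03074739  0.70919021 -0.70394774  0.02369464] [[421.12857217   0.         261.29547302]
 [  0.         421.12857217 191.31151599]
 [  0.           0.           1.        ]]
```

View pics/top0.png

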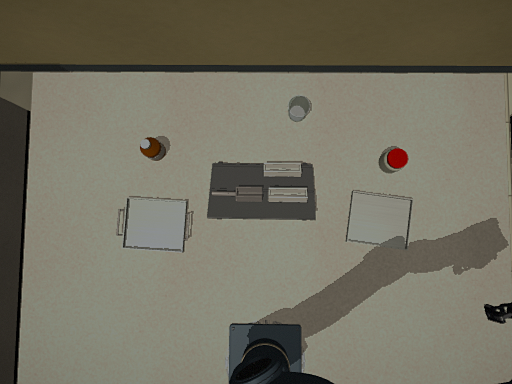

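View pics/side0.png

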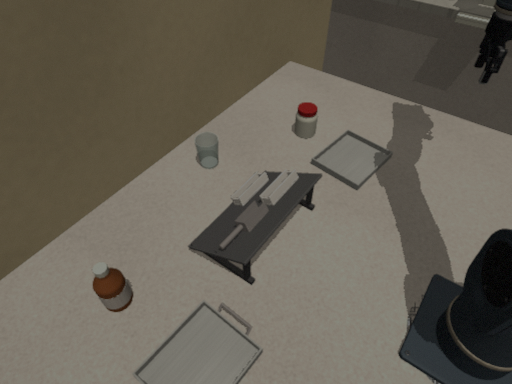

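Top view: plain tray at right (380,219), handled tray at left (156,223), boat_a (288,194), boat_b (283,169), scoop (250,193) with its handle to the left (+y). An unlisted glass stands at (299,108). Next I'll measure.

```bash
cat > h.py <<'E'
import numpy as np,cv2
from scipy.spatial.transform import Rotation as R
def q(w): return R.from_quat([w[1],w[2],w[3],w[0]])
def cloud(d):
    z=d["range_z"];K=d["camera_matrix"];v,u=np.mgrid[:z.shape[0],:z.shape[1]]
    p=np.stack([(u-K[0,2])/K[0,0]*z,(v-K[1,2])/K[1,1]*z,z],-1)
    r=np.asarray(d["rotation"]);M=q(r).as_matrix() if r.size==4 else r
    return p@M.T+d["eye"]
E
python3 - <<'E'
from h import *
d=dict(np.load("top0.npz"));P=cloud(d);c=d["color"].astype(int)
def blob(n,m):
    k,l,st,ce=cv2.connectedComponentsWithStats(m.astype(np.uint8))
    for i in range(1,k):
        if st[i,4]<60: continue
        mm=l==i;pp=P[mm];ok=d["range_z"][mm]>0
        r=cv2.minAreaRect(pp[ok][:,:2].astype(np.float32)*1000)
        print(n,st[i],np.round(np.median(pp[ok],0),3),"lo",np.round(np.percentile(pp[ok],2,axis=0),3),"hi",np.round(np.percentile(pp[ok],98,axis=0),3),"rect",np.round(r[0]),np.round(r[1]),round(r[2],1))
h=P[:,:,2]
print("bench z",np.median(h[280:300,100:200]))
roi=np.zeros(h.shape,bool);roi[150:232,195:330]=1
g=c.mean(-1)
blob("rack",roi&(h>.012))
blob("white",roi&(h>.012)&(g>130))
# rack face plane: dark pixels
m=roi&(h>.03)&(g<80)
pp=P[m];A=np.c_[pp[:,:2],np.ones(len(pp))];
for _ in range(4):
    s=np.linalg.lstsq(A,pp[:,2],rcond=None)[0];r=pp[:,2]-A@s;k=abs(r)<.006;A,pp=A[k],pp[k]
print("plane",s,"tilt",np.degrees(np.arctan(np.hypot(*s[:2]))),"az",np.degrees(np.arctan2(s[1],s[0])),len(pp),r.std())
Hh=P[:,:,2]-(P[:,:,:2]@s[:2]+s[2])
blob("above",roi&(Hh>.011)&(h>.03))
for n,(a,b,e,f) in dict(L=(185,262,108,205),Rr=(180,258,335,420)).items():
    rr=np.zeros(h.shape,bool);rr[a:b,e:f]=1
    blob(n,rr&(h>.014)&(h<.06))
rr=np.zeros(h.shape,bool);rr[85:180,100:430]=1;rr[:,195:280]=0;blob("by",rr&(h>.03))
for n in [(194,288),(169,283),(193,250),(193,222)]: print(n,P[n],Hh[n],c[n])
big=cv2.resize(d["color"][150:232,195:330,::-1],None,fx=5.5,fy=5.5,interpolation=cv2.INTER_CUBIC);cv2.imwrite("pics/crop.png",big)
E
```

```text
bench z -0.00028022384891968066
rack [ 207  161  109   60 5891] [0.537 0.01  0.084] lo [ 0.455 -0.146  0.028] hi [0.631 0.17  0.118] rect [545.  12.] [331. 187.] 89.5
plane [-0.61734134  0.00340335  0.40887705] tilt 31.68913781076113 az 179.68413630968774 1339 0.002187318014800713
above [256 162  49  14 401] [ 0.618 -0.053  0.056] lo [ 0.593 -0.113  0.036] hi [0.632 0.008 0.073] rect [612. -47.] [ 40. 156.] 0.3
above [212 187  50  14 310] [0.53  0.074 0.103] lo [0.513 0.013 0.088] hi [0.55  0.161 0.117] rect [531.  88.] [ 38. 151.] 0.7
above [268 188  40  13 307] [ 0.529 -0.067  0.103] lo [ 0.513 -0.127  0.089] hi [ 0.548 -0.009  0.118] rect [529. -68.] [ 38. 120.] 0.3
L [116 197  74  56 473] [0.43  0.378 0.023] lo [0.347 0.247 0.015] hi [0.518 0.476 0.04 ] rect [433. 362.] [234. 168.] 86.7
Rr [347 191  67  60 357] [ 0.456 -0.385  0.022] lo [ 0.36  -0.477  0.015] hi [ 0.543 -0.268  0.028] rect [ 452. -373.] [200. 168.] 82.7
by [288  95  23  26 293] [ 0.823 -0.106  0.073] lo [ 0.774 -0.135  0.032] hi [ 0.841 -0.07   0.099] rect [ 808. -104.] [69. 71.] 34.0
by [140 137  25  23 422] [0.668 0.354 0.096] lo [0.645 0.333 0.036] hi [0.702 0.388 0.143] rect [674. 362.] [59. 63.] 66.7
by [380 148  28  25 515] [ 0.639 -0.398  0.098] lo [ 0.609 -0.434  0.034] hi [ 0.671 -0.373  0.105] rect [ 641. -404.] [66. 68.] 81.4
by [280 162  34  18 522] [ 0.603 -0.094  0.048] lo [ 0.581 -0.15   0.031] hi [ 0.632 -0.047  0.072] rect [ 606. -100.] [ 52. 107.] 0.3
(194, 288) [ 0.53059568 -0.07116796  0.07964013] -0.0014360664127390232 [140 140 128]
(169, 283) [ 0.61511616 -0.05714925  0.03380207] 0.004856162885101711 [141 142 128]
(193, 250) [0.53259261 0.04740558 0.08365855] 0.0034115971816911506 [102  96  87]
(193, 222) [0.53071615 0.13293972 0.10102203] 0.019325561591321316 [135 128 118]
```

View pics/crop.png

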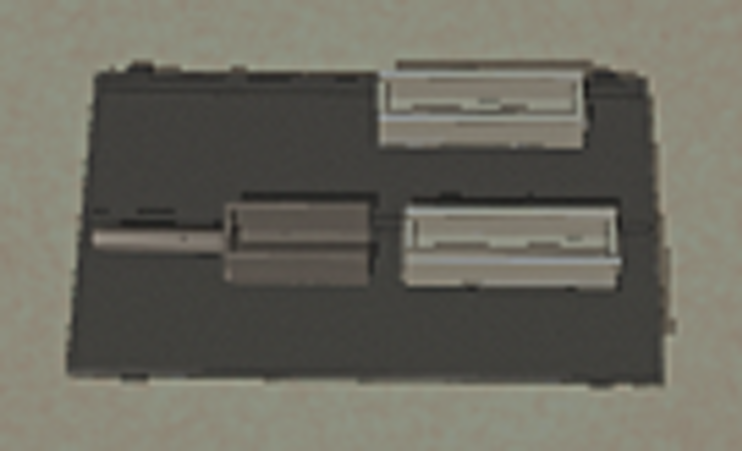

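```bash
cat >> h.py <<'E'
def down(a): # tool y at heading a (deg), pointing down
    y=np.array([np.cos(np.radians(a)),np.sin(np.radians(a)),0]);z=np.array([0,0,-1.]);return R.from_matrix(np.c_[np.cross(y,z),y,z])
C,S=np.cos(np.radians(28)),np.sin(np.radians(28)); N=np.array([S,0,C])
TILT=R.from_matrix(np.c_[[0,1,0],[C,0,-S],[-S,0,-C]])
def rack(s,y,h): return np.array([.635-s*C,y,.022+s*S])+h*N
def plan(p,r,n=None,step=.045):
    from station import bot
    st=bot.state();p0=np.array(st["tcp_pos"]);r0=q(st["ee_rot"])
    rv=(r0.inv()*r).as_rotvec(degrees=True);D=p-p0
    n=n or int(max(np.ceil(np.linalg.norm(D)/step),np.ceil(np.linalg.norm(rv)/9.5),1))
    print("t",round(st["t"],2),"tcp",p0.round(4),"F",np.round(st["force"],1),"w",round(st["width"],4),"err mm",(D*1000).round(1),"rot",rv.round(1),"q",np.round(st["qpos"],2),"n",n)
    for i in range(n):
        ri=r0*R.from_rotvec(rv*i/n,degrees=True)
        print(*(rv/n).round(1),*(ri.inv().apply(D/n)/.05).round(2),sep=", ")
E
python3 -c "
from h import *
plan(rack(132,-.068,.0),TILT) if 0 else plan(rack(.132,-.068,.11),TILT)"
```

```text
t 0.1 tcp [ 0.2363 -0.6318  0.1973] F [ 0.4 -0.3 -0. ] w 0.0855 err mm [333.8 563.8 -16.2] rot [ 24.4 -17.  -68. ] q [ 1.13  0.58  0.02  1.44 -0.02  1.13 -0.06] n 15
1.6, -1.1, -4.5, 0.68, -0.55, 0.02
1.6, -1.1, -4.5, 0.72, -0.49, 0.02
1.6, -1.1, -4.5, 0.76, -0.43, 0.02
1.6, -1.1, -4.5, 0.79, -0.37, 0.02
1.6, -1.1, -4.5, 0.82, -0.31, 0.01
1.6, -1.1, -4.5, 0.84, -0.24, 0.0
1.6, -1.1, -4.5, 0.86, -0.17, -0.01
1.6, -1.1, -4.5, 0.87, -0.11, -0.02
1.6, -1.1, -4.5, 0.87, -0.04, -0.04
1.6, -1.1, -4.5, 0.87, 0.03, -0.05
1.6, -1.1, -4.5, 0.87, 0.1, -0.07
1.6, -1.1, -4.5, 0.85, 0.16, -0.09
1.6, -1.1, -4.5, 0.84, 0.23, -0.12
1.6, -1.1, -4.5, 0.81, 0.29, -0.14
1.6, -1.1, -4.5, 0.78, 0.35, -0.16
```

>>> move_arm(series=[1.6,-1.1,-4.5,0.68,-0.55,-0.05,0,1.6,-1.1,-4.5,0.72,-0.5,-0.05,0,1.6,-1.1,-4.5,0.76,-0.43,0,0,1.6,-1.1,-4.5,0.79,-0.37,0,0,1.6,-1.1,-4.5,0.82,-0.31,0,0,1.6,-1.1,-4.5,0.84,-0.24,0,0,1.6,-1.1,-4.5,0.86,-0.17,0,0,1.6,-1.1,-4.5,0.87,-0.1,0,0])

```text
t: 1.1
tcp_pos: [0.4137, -0.324, 0.1945]
ee_rot: [-0.1, 0.869, 0.475, -0.098]
force: [1.0, 0.2, -0.1]
width: 0.0854
```

```bash
python3 -c "
from h import *
plan(rack(.132,-.068,.11),TILT)"
```

```text
t 1.1 tcp [ 0.4137 -0.324   0.1945] F [ 1.   0.2 -0.1] w 0.0854 err mm [156.4 256.  -13.4] rot [ 11.   -8.  -31.3] q [ 0.62  0.52 -0.16  1.59  0.13  1.31 -0.14] n 7
1.6, -1.1, -4.5, 0.86, -0.02, -0.02
1.6, -1.1, -4.5, 0.86, 0.05, -0.04
1.6, -1.1, -4.5, 0.85, 0.12, -0.06
1.6, -1.1, -4.5, 0.84, 0.18, -0.08
1.6, -1.1, -4.5, 0.82, 0.24, -0.1
1.6, -1.1, -4.5, 0.79, 0.3, -0.13
1.6, -1.1, -4.5, 0.76, 0.36, -0.15
```

>>> move_arm(series=[1.6,-1.1,-4.5,0.86,-0.02,-0.02,0,1.6,-1.1,-4.5,0.86,0.05,-0.04,0,1.6,-1.1,-4.5,0.85,0.12,-0.06,0,1.6,-1.1,-4.5,0.84,0.18,-0.08,0,1.6,-1.1,-4.5,0.82,0.24,-0.1,0,1.6,-1.1,-4.5,0.79,0.3,-0.13,0,1.6,-1.1,-4.5,0.76,0.36,-0.15,0,0,0,0,0,0,0,0])

```text
t: 2.1
tcp_pos: [0.5722, -0.0533, 0.1774]
ee_rot: [-0.179, 0.675, 0.694, -0.173]
force: [0.5, -0.4, -0.2]
width: 0.0854
```

```bash
python3 -c "
from h import *
from station import bot,cams
plan(rack(.132,-.068,.004),TILT)
s=bot.state();d=cams.get_image('wrist');np.savez('w1.npz',**d,p=s['tcp_pos'],r=s['ee_rot'])
print(d['camera_matrix'],d['mount'])
cv2.imwrite('pics/w1.png',d['color'][:,:,::-1])"
```

```text
t 2.1 tcp [ 0.5722 -0.0533  0.1774] F [ 0.5 -0.4 -0.2] w 0.0854 err mm [-51.9 -14.7 -89.9] rot [-0.8 -0.1  1.6] q [ 0.17  0.78 -0.34  1.23  0.17  1.67 -0.13] n 3
-0.3, -0.0, 0.5, -0.1, -0.02, 0.69
-0.3, -0.0, 0.5, -0.1, -0.02, 0.69
-0.3, -0.0, 0.5, -0.1, -0.02, 0.69
[[297.31863964   0.         257.70739282]
 [  0.         297.31863964 187.05468123]
 [  0.           0.           1.        ]] [[ 4.97614139e-04 -9.62229471e-01 -2.72239228e-01  6.88789548e-02]
 [ 9.99999478e-01  2.35918324e-04  9.94001920e-04  1.33639277e-03]
 [-8.92231719e-04 -2.72239580e-01  9.62229086e-01 -1.76232271e-01]
 [ 0.00000000e+00  0.00000000e+00  0.00000000e+00  1.00000000e+00]]
```

View pics/w1.png

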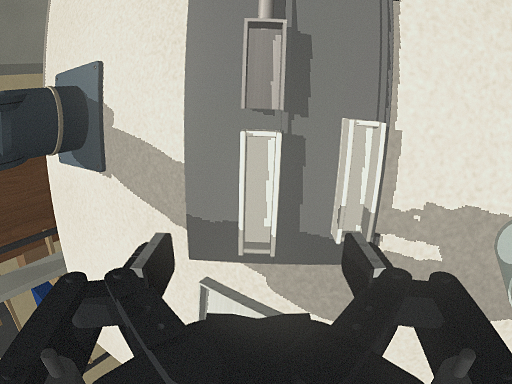

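Wrist view: boat_a rim cols 240–281, rows 131–256 centred between the fingers (160/360, 260); boat_b rows 119–243; scoop trough rows 18–108. I'll cast these corners onto the rim plane.

```bash
cat >> h.py <<'E'
def ray(d,u,v,p,r):
    K=d["camera_matrix"];x,y=u-K[0,2],v-K[1,2];rr=np.hypot(x,y);t=rr/K[0,0]
    c=np.array([x/rr*np.sin(t),y/rr*np.sin(t),np.cos(t)]);M=d["mount"]
    o=q(r).apply(M[:3,3])+p;return o,q(r).apply(M[:3,:3]@c)
def onface(d,u,v,p,r,h):
    o,w=ray(d,u,v,p,r);P0=rack(0,0,h);X=o+w*((P0-o)@N)/(w@N);X2=X-P0
    return (X2@np.array([-C,0,S])*1000).round(1),(X[1]*1000).round(1)
E
python3 -c "
from h import *
d=dict(np.load('w1.npz'))
for n,L in dict(a=[(241,131),(281,131),(239,256),(274,256)],b=[(345,119),(386,122),(332,242),(372,246)],sc=[(246,18),(286,18),(243,108),(285,108)]).items():
  print(n,[onface(d,u,v,d['p'],d['r'],.028) for u,v in L])
print([onface(d,u,v,d['p'],d['r'],0) for u,v in [(187,150),(187,250),(390,60),(330,262),(190,258)]])"
```

```text
a [(np.float64(143.7), np.float64(-7.1)), (np.float64(109.3), np.float64(-6.0)), (np.float64(144.1), np.float64(-127.3)), (np.float64(109.9), np.float64(-126.0))]
b [(np.float64(53.2), np.float64(7.7)), (np.float64(13.5), np.float64(8.2)), (np.float64(54.0), np.float64(-109.9)), (np.float64(10.8), np.float64(-114.7))]
sc [(np.float64(142.2), np.float64(92.7)), (np.float64(108.0), np.float64(94.0)), (np.float64(142.4), np.float64(12.9)), (np.float64(106.6), np.float64(14.0))]
[(np.float64(198.7), np.float64(-29.0)), (np.float64(203.6), np.float64(-139.0)), (np.float64(0.1), np.float64(71.2)), (np.float64(45.0), np.float64(-148.6)), (np.float64(200.8), np.float64(-148.9))]
```

```bash
python3 -c "
from h import *
plan(rack(.129,-.067,.005),TILT,n=4)"
```

```text
t 2.15 tcp [ 0.5717 -0.056   0.1777] F [ 0.4 -1.1 -1.1] w 0.0855 err mm [-48.3 -11.  -90.8] rot [-0.8 -0.   1.4] q [ 0.17  0.78 -0.33  1.23  0.17  1.67 -0.13] n 4
-0.2, -0.0, 0.3, -0.06, 0.01, 0.51
-0.2, -0.0, 0.3, -0.06, 0.0, 0.51
-0.2, -0.0, 0.3, -0.06, 0.0, 0.51
-0.2, -0.0, 0.3, -0.06, 0.0, 0.51
```

>>> move_arm(series=[-0.2,0,0.3,-0.06,0,0.5,0,-0.2,0,0.3,-0.06,0,0.5,0,-0.2,0,0.3,-0.05,0,0.5,0,-0.2,0,0.3,-0.05,0,0.3,0,0,0,0,0,0,0.1,0,0,0,0,0,0,0,0])

```text
t: 2.9
tcp_pos: [0.5229, -0.0755, 0.0924]
ee_rot: [-0.17, 0.69, 0.682, -0.172]
force: [-1.1, -0.0, -0.1]
width: 0.0853
```

```bash
python3 -c "
from h import *
plan(rack(.129,-.067,.005),TILT,n=2)"
```

```text
t 2.9 tcp [ 0.5229 -0.0755  0.0924] F [-1.1 -0.  -0.1] w 0.0853 err mm [ 0.5  8.5 -5.4] rot [ 0.  -0.  -0.7] q [ 0.22  0.78 -0.33  1.48  0.19  1.41 -0.17] n 2
0.0, -0.0, -0.3, 0.09, 0.03, 0.05
0.0, -0.0, -0.3, 0.09, 0.03, 0.05
```

>>> move_arm(series=[0,0,-0.3,0.09,0.03,0.05,0,0,0,-0.3,0.06,0.03,0.05,0,0,0,0,0,0,0,255,0,0,0,0,0,0,255,0,0,0,0,0,0,255,0,0,0,0,0,0,255])

```text
t: 3.65
tcp_pos: [0.5248, -0.0671, 0.0873]
ee_rot: [-0.17, 0.686, 0.686, -0.17]
force: [-0.3, 0.2, -0.4]
width: 0.0123
```

```bash
python3 -c "
from h import *
from station import bot,cams
s=bot.state();print(s['width'],s['force'],s['tcp_pos']);d=cams.get_image('wrist');np.savez('w2.npz',**d,p=s['tcp_pos'],r=s['ee_rot'])
cv2.imwrite('pics/w2.png',d['color'][:,:,::-1])"
```

```text
0.01233103546686424 [-0.25019754  0.20414765 -0.39413777] [ 0.52483639 -0.06712838  0.08727984]
```

View pics/w2.png

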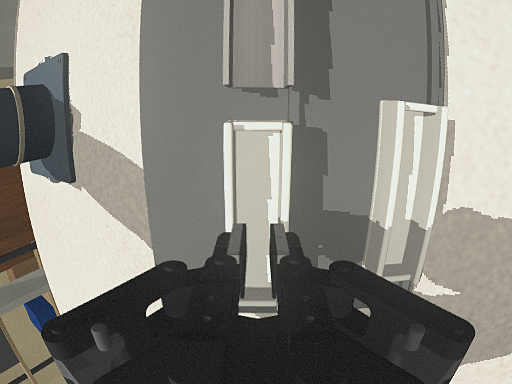

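```bash
python3 -c "
from h import *
d=dict(np.load('w2.npz'));z=d['range_z']
for v in (150,215,230,245,260,275,290): print(v,[(u,int(z[v,u]*1000)) for u in range(216,306,6)])
from station import cams
e=cams.get_image('side');
a=cv2.resize(d['color'][200:320,190:330,::-1],None,fx=4,fy=4,interpolation=cv2.INTER_CUBIC)[:480]
b=cv2.resize(e['color'][150:300,180:340,::-1],None,fx=3,fy=3,interpolation=cv2.INTER_CUBIC)
h=450;cv2.imwrite('pics/c2.png',cv2.resize(np.hstack([a[:450,100:460],b[:450,:430]]),(790,450)))"
```

```text
150 [(216, 181), (222, 182), (228, 153), (234, 168), (240, 177), (246, 177), (252, 177), (258, 177), (264, 175), (270, 177), (276, 176), (282, 153), (288, 154), (294, 175), (300, 181)]
215 [(216, 193), (222, 193), (228, 165), (234, 172), (240, 188), (246, 188), (252, 187), (258, 188), (264, 188), (270, 188), (276, 188), (282, 164), (288, 166), (294, 187), (300, 193)]
230 [(216, 196), (222, 196), (228, 166), (234, 139), (240, 140), (246, 191), (252, 191), (258, 191), (264, 190), (270, 145), (276, 141), (282, 140), (288, 166), (294, 190), (300, 195)]
245 [(216, 133), (222, 134), (228, 134), (234, 125), (240, 126), (246, 193), (252, 193), (258, 194), (264, 193), (270, 146), (276, 125), (282, 125), (288, 135), (294, 134), (300, 135)]
260 [(216, 107), (222, 108), (228, 110), (234, 110), (240, 118), (246, 197), (252, 196), (258, 197), (264, 196), (270, 145), (276, 118), (282, 112), (288, 109), (294, 108), (300, 109)]
275 [(216, 99), (222, 100), (228, 100), (234, 101), (240, 119), (246, 201), (252, 200), (258, 200), (264, 201), (270, 199), (276, 119), (282, 101), (288, 100), (294, 100), (300, 100)]
290 [(216, 83), (222, 83), (228, 84), (234, 95), (240, 122), (246, 200), (252, 199), (258, 198), (264, 199), (270, 198), (276, 117), (282, 90), (288, 83), (294, 83), (300, 84)]
```

View pics/c2.png

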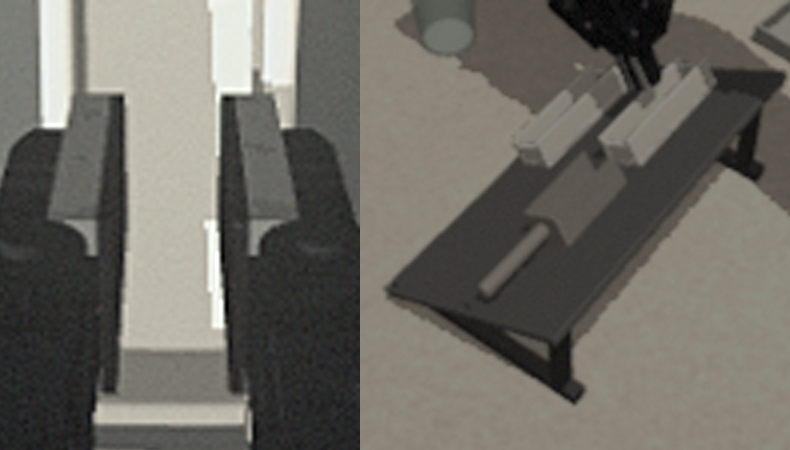

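```bash
python3 -c "
from h import *
from station import bot
s=bot.state();print(s['t'],s['width'],s['tcp_pos'],s['force'])
for f in ('w1','w2'):
  d=dict(np.load(f+'.npz'));z=d['range_z'];K=d['camera_matrix'];v,u=np.mgrid[:384,:512]
  x,y=u-K[0,2],v-K[1,2];r=np.hypot(x,y)+1e-9;t=r/K[0,0]
  p=np.stack([x/r*np.tan(t)*z,y/r*np.tan(t)*z,z],-1);M=d['mount'];T=p@M[:3,:3].T+M[:3,3]
  dark=(d['color'].astype(int).max(-1)<110)&(z>0)&(abs(T[...,0])<.02)&(abs(T[...,1])<.065)&(T[...,2]<-.0)&(v<300)&(v>220)
  Q=T[dark]*1000
  for sg in (-1,1):
    A=Q[Q[:,1]*sg>0];A=A[np.argsort(-A[:,2])][:400]
    print(f,sg,len(A),'top z',np.percentile(A[:,2],[50,75,95,100]).round(1)); 
  for yy in range(-56,60,8):
    k=abs(Q[:,1]-yy)<4
    if k.any(): print(yy,'maxz',Q[k][:,2].max().round(1),'x',Q[k][np.argmax(Q[k][:,2]),0].round(1))
"
```

```text
3.75 0.0003593804133412922 [ 0.52482308 -0.06711793  0.08729017] [ 0.81637397 -0.21190367  0.18914246]
w1 -1 400 top z [-54.2 -51.5 -48.2 -46.6]
w1 1 400 top z [-53.9 -51.2 -47.6 -46.2]
-56 maxz -53.7 x 6.7
-48 maxz -51.1 x 10.5
-40 maxz -46.6 x -2.5
-32 maxz -97.9 x 11.6
-24 maxz -107.4 x 16.7
32 maxz -103.2 x 16.0
40 maxz -47.9 x -1.3
48 maxz -46.2 x 6.8
56 maxz -53.1 x 6.4
w2 -1 400 top z [-47.2 -43.4 -39.8  -0. ]
w2 1 400 top z [-45.  -41.3  -0.5  -0. ]
-56 maxz -107.3 x 11.5
-48 maxz -93.3 x 11.1
-40 maxz -82.5 x 11.7
-32 maxz -77.5 x 11.4
-24 maxz -73.0 x 6.0
-16 maxz -9.8 x 0.5
-8 maxz -0.0 x -20.0
8 maxz -37.0 x 10.6
16 maxz -38.0 x 10.4
24 maxz -0.0 x -10.7
32 maxz -76.3 x 6.3
40 maxz -79.3 x 11.8
48 maxz -89.3 x 11.0
56 maxz -101.7 x 11.4
```

The camera shows the real fingertips about 35 mm behind the reported TCP (−47 open, about −34 shut), so the fingers shut in the air above the boat and touched nothing. I'll open and go 36 mm deeper.

>>> move_arm(series=[0,0,0,0,0,0,0,0,0,0,0,0,0,0,0,0,0,0,0,0,0,0,0,0,0,0,0,0,0,0,0,0,0,0,0,0,0,0,0,0,0.25,0,0,0,0,0,0,0.25,0,0,0,0,0,0,0.15,0])

```text
t: 4.75
tcp_pos: [0.5084, -0.0672, 0.0566]
ee_rot: [-0.17, 0.686, 0.686, -0.17]
force: [0.8, 0.3, 0.3]
width: 0.0855
```

```bash
python3 -c "
from h import *
plan(rack(.129,-.067,-.031),TILT,n=1)"
```

```text
t 4.75 tcp [ 0.5084 -0.0672  0.0566] F [0.8 0.3 0.3] w 0.0855 err mm [-1.9  0.2 -1.4] rot [ 0.2 -0.  -0. ] q [ 0.21  0.8  -0.33  1.56  0.2   1.31 -0.18] n 1
0.2, -0.0, -0.0, 0.0, -0.02, 0.04
```

>>> move_arm(series=[0,0,0,0,0,0,255,0,0,0,0,0,0,255,0,0,0,0,0,0,255,0,0,0,0,0,0,255,0,0,0,0,0,0,255])

```text
t: 5.38
tcp_pos: [0.5094, -0.0672, 0.0585]
ee_rot: [-0.17, 0.687, 0.686, -0.169]
force: [-0.6, -0.4, -2.2]
width: 0.0346
```

```bash
python3 -c "
from h import *
plan(rack(.129,-.067,.11),TILT)"
```

```text
t 5.38 tcp [ 0.5094 -0.0672  0.0585] F [-0.6 -0.4 -2.2] w 0.0346 err mm [ 63.4   0.2 121.2] rot [ 0.3 -0.  -0. ] q [ 0.21  0.8  -0.33  1.55  0.2   1.31 -0.18] n 4
0.1, -0.0, -0.0, 0.0, -0.0, -0.68
0.1, -0.0, -0.0, 0.0, -0.0, -0.68
0.1, -0.0, -0.0, 0.0, -0.0, -0.68
0.1, -0.0, -0.0, 0.0, -0.0, -0.68
```

>>> move_arm(series=[0,0,0,0,0,-0.3,255,0,0,0,0,0,-0.8,255,0,0,0,0,0,-0.8,255,0,0,0,0,0,-0.5,255])

```text
t: 5.88
tcp_pos: [0.5667, -0.0673, 0.1686]
ee_rot: [-0.171, 0.686, 0.686, -0.17]
force: [0.8, -0.2, -1.2]
width: 0.0353
```

```bash
cat >> h.py <<'E'
TB=np.array([.452,-.373]);ad=82.7;TA=np.array([np.cos(np.radians(ad)),np.sin(np.radians(ad))])
def slot(o,z): return np.r_[TB+o*TA,z]
E
python3 -c "
from h import *
plan(slot(-.043,.10),down(ad-180))"
```

```text
t 5.88 tcp [ 0.5667 -0.0673  0.1686] F [ 0.8 -0.2 -1.2] w 0.0353 err mm [-120.1 -348.4  -68.6] rot [-20.8  23.6  95.2] q [ 0.19  0.77 -0.33  1.27  0.18  1.62 -0.14] n 11
-1.9, 2.1, 8.7, -0.63, -0.13, 0.21
-1.9, 2.1, 8.7, -0.65, -0.04, 0.18
-1.9, 2.1, 8.7, -0.66, 0.05, 0.16
-1.9, 2.1, 8.7, -0.65, 0.14, 0.14
-1.9, 2.1, 8.7, -0.63, 0.24, 0.12
-1.9, 2.1, 8.7, -0.59, 0.32, 0.11
-1.9, 2.1, 8.7, -0.54, 0.41, 0.1
-1.9, 2.1, 8.7, -0.47, 0.48, 0.09
-1.9, 2.1, 8.7, -0.4, 0.54, 0.09
-1.9, 2.1, 8.7, -0.32, 0.59, 0.1
-1.9, 2.1, 8.7, -0.23, 0.63, 0.11
```

>>> move_arm(series=[-1.9,2.1,8.7,-0.63,-0.13,0.15,255,-1.9,2.1,8.7,-0.65,-0.04,0.15,255,-1.9,2.1,8.7,-0.66,0.05,0.15,255,-1.9,2.1,8.7,-0.65,0.14,0.14,255,-1.9,2.1,8.7,-0.63,0.24,0.12,255,-1.9,2.1,8.7,-0.59,0.32,0.11,255,-1.9,2.1,8.7,-0.54,0.41,0.1,255,-1.9,2.1,8.7,-0.47,0.48,0.1,255])

```text
t: 6.88
tcp_pos: [0.485, -0.3233, 0.1294]
ee_rot: [-0.046, 0.987, 0.145, -0.044]
force: [-0.0, -0.2, -2.2]
width: 0.0345
```

```bash
python3 -c "
from h import *
plan(slot(-.043,.07),down(ad-180))"
```

```text
t 6.88 tcp [ 0.485  -0.3233  0.1294] F [-0.  -0.2 -2.2] w 0.0345 err mm [-38.5 -92.4 -59.4] rot [-4.9  5.4 23.9] q [ 0.52  0.58  0.    1.65 -0.02  1.04 -0.75] n 3
-1.6, 1.8, 8.0, -0.39, 0.56, 0.37
-1.6, 1.8, 8.0, -0.33, 0.6, 0.38
-1.6, 1.8, 8.0, -0.25, 0.62, 0.38
```

>>> move_arm(series=[-1.6,1.8,8.0,-0.39,0.56,0.37,255,-1.6,1.8,8.0,-0.33,0.6,0.38,255,-1.6,1.8,8.0,-0.25,0.62,0.38,255,0,0,0,0,0,0,255])

```text
t: 7.38
tcp_pos: [0.4449, -0.422, 0.0719]
ee_rot: [0.001, 0.997, -0.074, 0.003]
force: [-0.4, 0.7, -1.5]
width: 0.0345
```

```bash
python3 -c "
from h import *
from station import bot,cams
plan(slot(-.043,-.015),down(ad-180),n=3)
d=cams.get_image('top');P=cloud(d);h=P[...,2];m=np.zeros(h.shape,bool);m[185:262,335:420]=1
s=bot.state();d=cams.get_image('wrist');np.savez('w3.npz',**d,p=s['tcp_pos'],r=s['ee_rot'])
cv2.imwrite('pics/w3.png',d['color'][:,:,::-1])"
```

```text
t 7.38 tcp [ 0.4449 -0.422   0.0719] F [-0.4  0.7 -1.5] w 0.0345 err mm [  1.6   6.3 -86.9] rot [ 0.2 -0.3 -1.1] q [ 0.61  0.62  0.12  1.77 -0.1   0.76 -0.94] n 3
0.1, -0.1, -0.4, 0.0, -0.04, 0.58
0.1, -0.1, -0.4, 0.0, -0.04, 0.58
0.1, -0.1, -0.4, 0.0, -0.04, 0.58
```

View pics/w3.png

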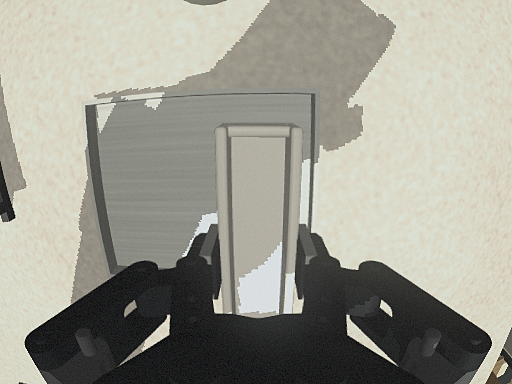

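Boat is held square in the jaws (cols 217–301). Tray's far wall runs (86,105)–(316,95). I'll check the tray pose from those corners.

```bash
python3 -c "
from h import *
d=dict(np.load('w3.npz'))
for u,v in [(86,105),(316,95),(110,268),(312,230)]:
  o,w=ray(d,u,v,d['p'],d['r']);X=o+w*(.022-o[2])/w[2];e=X[:2]-TB
  print(X.round(3),'tray x,y',(e@np.array([TA[1],-TA[0]])*1000).round(),(e@TA*1000).round())
plan(slot(-.043,-.016),down(ad-180),n=3)
"
```

```text
[ 0.546 -0.289  0.022] tray x,y 82.0 96.0
[ 0.519 -0.476  0.022] tray x,y 80.0 -94.0
[ 0.394 -0.269  0.022] tray x,y -71.0 96.0
[ 0.41  -0.462  0.022] tray x,y -30.0 -93.0
t 7.47 tcp [ 0.4482 -0.42    0.073 ] F [ 0.3  0.5 -2.2] w 0.0349 err mm [ -1.6   4.3 -89. ] rot [ 0.1 -0.5 -0.8] q [ 0.61  0.61  0.11  1.76 -0.1   0.76 -0.94] n 3
0.0, -0.2, -0.3, -0.02, -0.03, 0.59
0.0, -0.2, -0.3, -0.02, -0.03, 0.59
0.0, -0.2, -0.3, -0.02, -0.03, 0.59
```

>>> move_arm(series=[0,-0.2,-0.3,-0.02,-0.03,0.59,255,0,-0.2,-0.3,-0.02,-0.03,0.59,255,0,-0.1,-0.2,-0.02,-0.03,0.45,255,0,0,0,0,0,0.05,255,0,0,0,0,0,0,255])

```text
t: 8.1
tcp_pos: [0.456, -0.4118, -0.0082]
ee_rot: [0.0, 0.998, -0.056, 0.004]
force: [0.4, 0.3, -0.6]
width: 0.0348
```

```bash
python3 -c "
from h import *
plan(slot(-.043,-.0227),down(ad-180),n=3)"
```

```text
t 8.1 tcp [ 0.456  -0.4118 -0.0082] F [ 0.4  0.3 -0.6] w 0.0348 err mm [ -9.4  -3.8 -14.5] rot [ 0.  -0.5  0.9] q [ 0.61  0.72  0.09  1.82 -0.11  0.6  -0.92] n 3
0.0, -0.2, 0.3, -0.06, 0.03, 0.1
0.0, -0.2, 0.3, -0.06, 0.03, 0.1
0.0, -0.2, 0.3, -0.06, 0.03, 0.1
```

>>> move_arm(series=[0,-0.2,0.3,-0.06,0.03,0.08,255,0,-0.2,0.3,-0.06,0.03,0.08,255,0,0,0,-0.04,0.02,0.05,255,0,0,0,0,0,0.03,255,0,0,0,0,0,0,255])

```text
t: 8.72
tcp_pos: [0.4484, -0.4162, -0.0184]
ee_rot: [0.001, 0.998, -0.061, 0.002]
force: [0.4, -0.4, -0.9]
width: 0.0351
```

```bash
python3 -c "
from h import *
plan(slot(-.043,-.0227),down(ad-180),n=3)"
```

```text
t 8.72 tcp [ 0.4484 -0.4162 -0.0184] F [ 0.4 -0.4 -0.9] w 0.0351 err mm [-1.8  0.5 -4.3] rot [ 0.1 -0.3  0.3] q [ 0.62  0.74  0.09  1.83 -0.11  0.58 -0.92] n 3
0.0, -0.1, 0.1, -0.01, -0.0, 0.03
0.0, -0.1, 0.1, -0.01, -0.0, 0.03
0.0, -0.1, 0.1, -0.01, -0.0, 0.03
```

>>> move_arm(series=[0,0,0,0,0,0.04,255,0,0,0,0,0,0.03,255,0,0,0,0,0,0.03,255])

```text
t: 9.1
tcp_pos: [0.4486, -0.4162, -0.0235]
ee_rot: [0.001, 0.998, -0.061, 0.002]
force: [-0.4, 0.2, -1.5]
width: 0.0348
```

>>> move_arm(series=[0,0,0,0,0,0.03,255,0,0,0,0,0,0.02,255])

```text
t: 9.35
tcp_pos: [0.4488, -0.4162, -0.0241]
ee_rot: [0.001, 0.998, -0.061, 0.003]
force: [-2.3, 2.9, 13.3]
width: 0.0351
```

>>> move_arm(series=[0,0,0,0,0,0,120,0,0,0,0,0,0,95,0,0,0,0,0,0,95,0,0,0,0,0,-0.3,95,0,0,0,0,0,-0.8,95,0,0,0,0,0,-1,80,0,0,0,0,0,-0.8,0])

```text
t: 10.22
tcp_pos: [0.4469, -0.4148, 0.1247]
ee_rot: [-0.0, 0.998, -0.061, 0.001]
force: [0.8, 0.1, -0.4]
width: 0.0748
```

```bash
python3 -c "
from h import *
from station import bot,cams
d=cams.get_image('top');P=cloud(d)
cv2.imwrite('pics/t4.png',cv2.resize(d['color'][140:270,190:430,::-1],None,fx=3,fy=3,interpolation=cv2.INTER_CUBIC))
plan(rack(.034,-.052,.075),TILT)"
```

```text
t 10.28 tcp [ 0.4487 -0.4167  0.13  ] F [ 0.5 -1.8  3.9] w 0.0814 err mm [191.5 364.7 -25.8] rot [ 21.4 -23.8 -94.9] q [ 0.59  0.55  0.13  1.71 -0.09  0.88 -0.94] n 11
1.9, -2.2, -8.6, 0.26, -0.7, 0.05
1.9, -2.2, -8.6, 0.37, -0.65, 0.06
1.9, -2.2, -8.6, 0.46, -0.59, 0.06
1.9, -2.2, -8.6, 0.55, -0.51, 0.06
1.9, -2.2, -8.6, 0.62, -0.42, 0.06
1.9, -2.2, -8.6, 0.68, -0.32, 0.04
1.9, -2.2, -8.6, 0.72, -0.21, 0.03
1.9, -2.2, -8.6, 0.74, -0.1, 0.0
1.9, -2.2, -8.6, 0.75, 0.01, -0.02
1.9, -2.2, -8.6, 0.74, 0.12, -0.05
1.9, -2.2, -8.6, 0.71, 0.23, -0.09
```

View pics/t4.png

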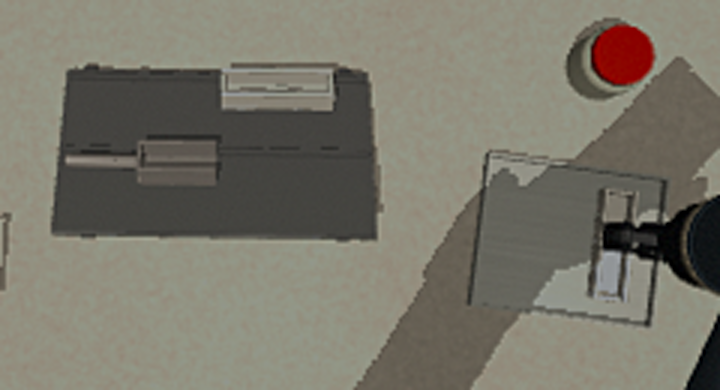

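Boat A lies flat at the tray's right side (crop cols 592–635, rows 188–300). On to boat B.

>>> move_arm(series=[1.9,-2.2,-8.6,0.26,-0.7,0,0,1.9,-2.2,-8.6,0.37,-0.65,0,0,1.9,-2.2,-8.6,0.46,-0.59,0,0,1.9,-2.2,-8.6,0.55,-0.51,0.05,0,1.9,-2.2,-8.6,0.62,-0.42,0.05,0,1.9,-2.2,-8.6,0.68,-0.32,0.05,0,1.9,-2.2,-8.6,0.72,-0.21,0.03,0,1.9,-2.2,-8.6,0.74,-0.1,0,0])

```text
t: 11.28
tcp_pos: [0.5876, -0.1506, 0.129]
ee_rot: [-0.126, 0.833, 0.521, -0.136]
force: [0.2, 0.6, 0.3]
width: 0.0857
```

```bash
python3 -c "
from h import *
plan(rack(.034,-.052,.065),TILT)"
```

```text
t 11.28 tcp [ 0.5876 -0.1506  0.129 ] F [0.2 0.6 0.3] w 0.0857 err mm [ 47.9  98.6 -33.7] rot [  6.   -5.4 -24.9] q [ 0.28  0.77 -0.21  1.31  0.12  1.44 -0.39] n 3
2.0, -1.8, -8.3, 0.75, 0.07, 0.14
2.0, -1.8, -8.3, 0.73, 0.18, 0.11
2.0, -1.8, -8.3, 0.7, 0.29, 0.08
```

>>> move_arm(series=[2.0,-1.8,-8.3,0.75,0.07,0.14,0,2.0,-1.8,-8.3,0.73,0.18,0.11,0,2.0,-1.8,-8.3,0.7,0.29,0.08,0,0,0,0,0,0,0,0])

```text
t: 11.78
tcp_pos: [0.6379, -0.0453, 0.0959]
ee_rot: [-0.172, 0.679, 0.693, -0.172]
force: [-0.7, -0.6, -0.3]
width: 0.0854
```

```bash
python3 -c "
from h import *
from station import bot,cams
plan(rack(.034,-.052,-.029),TILT,n=4)
s=bot.state();d=cams.get_image('wrist');np.savez('w5.npz',**d,p=s['tcp_pos'],r=s['ee_rot'])
g=cv2.inRange(d['color'],(150,145,130),(255,255,255))
z=d['range_z'];K=d['camera_matrix'];v,u=np.mgrid[:384,:512]
x,y=u-K[0,2],v-K[1,2];r=np.hypot(x,y)+1e-9;t=r/K[0,0]
p=np.stack([x/r*np.tan(t)*z,y/r*np.tan(t)*z,z],-1);M=d['mount'];W=q(s['ee_rot']).apply((p@M[:3,:3].T+M[:3,3]).reshape(-1,3))+s['tcp_pos'];W=W-rack(0,0,0)
h=W@N;S1=W@np.array([-C,0,S]);Y=W[:,1]
k=(abs(h-.027)<.005)&(S1>-.02)&(S1<.08)&(z.ravel()>0)&(abs(Y+.05)<.09)
for a in (h,S1,Y): print(np.percentile(a[k],[1,50,99]).round(4),k.sum())"
```

```text
t 11.78 tcp [ 0.6379 -0.0453  0.0959] F [-0.7 -0.6 -0.3] w 0.0854 err mm [-46.5  -6.7 -83.5] rot [-0.2  0.3  1.1] q [ 0.13  0.95 -0.32  1.08  0.2   1.64 -0.14] n 4
-0.0, 0.1, 0.3, -0.03, -0.01, 0.48
-0.0, 0.1, 0.3, -0.03, -0.01, 0.48
-0.0, 0.1, 0.3, -0.03, -0.01, 0.48
-0.0, 0.1, 0.3, -0.03, -0.01, 0.48
[0.0221 0.0284 0.0302] 2259
[0.0139 0.0292 0.0495] 2259
[-0.1103 -0.0408  0.0078] 2259
```

>>> move_arm(series=[0,0,0.3,-0.03,0,0.48,0,0,0,0.3,-0.03,0,0.48,0,0,0,0.3,-0.02,0,0.45,0,0,0,0,0,0,0.2,0,0,0,0,0,0,0,0])

```text
t: 12.45
tcp_pos: [0.6, -0.0605, 0.0287]
ee_rot: [-0.165, 0.692, 0.682, -0.173]
force: [-0.7, -0.3, 0.3]
width: 0.0859
```

```bash
python3 -c "
from h import *
plan(rack(.033,-.052,-.030),TILT,n=2)"
```

```text
t 12.45 tcp [ 0.6    -0.0605  0.0287] F [-0.7 -0.3  0.3] w 0.0859 err mm [ -8.2   8.5 -17.7] rot [ 0.3  0.4 -0.9] q [ 0.16  0.95 -0.31  1.28  0.22  1.44 -0.19] n 2
0.2, 0.2, -0.5, 0.09, 0.01, 0.19
0.2, 0.2, -0.5, 0.09, 0.01, 0.19
```

>>> move_arm(series=[0.1,0.2,-0.4,0.08,0,0.19,0,0.1,0.1,-0.3,0.06,0,0.16,0,0,0,0,0,0,0.03,0,0,0,0,0,0,0,255,0,0,0,0,0,0,255,0,0,0,0,0,0,255,0,0,0,0,0,0,255,0,0,0,0,0,0,255])

```text
t: 13.45
tcp_pos: [0.5933, -0.0531, 0.0135]
ee_rot: [-0.168, 0.688, 0.685, -0.17]
force: [-0.1, 0.9, -1.9]
width: 0.0348
```

```bash
python3 -c "
from h import *
from station import bot
p=bot.state()['tcp_pos'];print('h',(p-rack(0,0,0))@N)
plan(rack(.033,-.052,-.030),TILT,n=2)"
```

```text
h -0.02708417265134786
t 13.45 tcp [ 0.5933 -0.0531  0.0135] F [-0.1  0.9 -1.9] w 0.0348 err mm [-1.5  1.1 -2.5] rot [ 0.4  0.1 -0.2] q [ 0.16  0.95 -0.32  1.31  0.22  1.4  -0.19] n 2
0.2, 0.1, -0.1, 0.01, -0.0, 0.03
0.2, 0.1, -0.1, 0.01, -0.0, 0.03
```

>>> move_arm(series=[0,0,0,0,0,-0.3,255,0,0,0,0,0,-0.8,255,0,0,0,0,0,-0.9,255,0,0,0,0,0,-0.7,255])

```text
t: 13.95
tcp_pos: [0.6565, -0.0532, 0.1367]
ee_rot: [-0.169, 0.688, 0.685, -0.171]
force: [1.1, 0.1, -2.1]
width: 0.0347
```

```bash
python3 -c "
from h import *
plan(slot(.043,.09),down(ad-180))"
```

```text
t 13.95 tcp [ 0.6565 -0.0532  0.1367] F [ 1.1  0.1 -2.1] w 0.0347 err mm [-199.1 -277.1  -46.7] rot [-20.6  23.7  95. ] q [ 0.13  0.94 -0.31  0.97  0.2   1.74 -0.14] n 11
-1.9, 2.2, 8.6, -0.5, -0.28, 0.24
-1.9, 2.2, 8.6, -0.55, -0.21, 0.22
-1.9, 2.2, 8.6, -0.58, -0.13, 0.19
-1.9, 2.2, 8.6, -0.6, -0.04, 0.17
-1.9, 2.2, 8.6, -0.61, 0.04, 0.14
-1.9, 2.2, 8.6, -0.6, 0.13, 0.12
-1.9, 2.2, 8.6, -0.58, 0.21, 0.11
-1.9, 2.2, 8.6, -0.54, 0.3, 0.09
-1.9, 2.2, 8.6, -0.5, 0.37, 0.08
-1.9, 2.2, 8.6, -0.44, 0.44, 0.08
-1.9, 2.2, 8.6, -0.37, 0.5, 0.08
```

>>> move_arm(series=[-1.9,2.2,8.6,-0.5,-0.28,0,255,-1.9,2.2,8.6,-0.55,-0.21,0.05,255,-1.9,2.2,8.6,-0.58,-0.13,0.05,255,-1.9,2.2,8.6,-0.6,-0.04,0.1,255,-1.9,2.2,8.6,-0.61,0.04,0.14,255,-1.9,2.2,8.6,-0.6,0.13,0.12,255,-1.9,2.2,8.6,-0.58,0.21,0.11,255,-1.9,2.2,8.6,-0.54,0.3,0.1,255])

```text
t: 14.95
tcp_pos: [0.5279, -0.2561, 0.1367]
ee_rot: [-0.05, 0.987, 0.147, -0.037]
force: [-0.5, 0.3, -1.7]
width: 0.035
```

```bash
python3 -c "
from h import *
plan(slot(.043,.06),down(ad-180))"
```

```text
t 14.95 tcp [ 0.5279 -0.2561  0.1367] F [-0.5  0.3 -1.7] w 0.035 err mm [-70.4 -74.2 -76.7] rot [-5.4  4.6 24.3] q [ 0.42  0.57 -0.03  1.64 -0.03  1.05 -0.86] n 3
-1.8, 1.5, 8.1, -0.56, 0.39, 0.51
-1.8, 1.5, 8.1, -0.52, 0.45, 0.5
-1.8, 1.5, 8.1, -0.46, 0.51, 0.51
```

>>> move_arm(series=[-1.8,1.5,8.1,-0.56,0.39,0.51,255,-1.8,1.5,8.1,-0.52,0.45,0.5,255,-1.8,1.5,8.1,-0.46,0.5,0.5,255,0,0,0,0,0,0,255])

```text
t: 15.45
tcp_pos: [0.4557, -0.3351, 0.0629]
ee_rot: [0.003, 0.997, -0.074, 0.003]
force: [0.6, -0.2, -0.9]
width: 0.0345
```

```bash
python3 -c "
from h import *
plan(slot(.043,-.012),down(ad-180),n=4)"
```

```text
t 15.45 tcp [ 0.4557 -0.3351  0.0629] F [ 0.6 -0.2 -0.9] w 0.0345 err mm [  1.8   4.7 -74.9] rot [ 0.3 -0.3 -1.1] q [ 0.48  0.57  0.1   1.9  -0.09  0.67 -1.08] n 4
0.1, -0.1, -0.3, 0.0, -0.03, 0.37
0.1, -0.1, -0.3, 0.0, -0.03, 0.37
0.1, -0.1, -0.3, 0.0, -0.03, 0.37
0.1, -0.1, -0.3, 0.01, -0.03, 0.37
```

>>> move_arm(series=[0,-0.1,-0.2,-0.02,-0.02,0.37,255,0,-0.1,-0.2,-0.02,-0.02,0.37,255,0,-0.1,-0.1,-0.02,-0.01,0.37,255,0,0,0,-0.02,0,0.25,255,0,0,0,0,0,0,255])

```text
t: 16.08
tcp_pos: [0.4609, -0.3318, -0.0022]
ee_rot: [0.003, 0.998, -0.064, 0.004]
force: [-0.6, 0.4, -1.3]
width: 0.0348
```

```bash
python3 -c "
from h import *
plan(slot(.043,-.022),down(ad-180),n=2)"
```

```text
t 16.07 tcp [ 0.4609 -0.3318 -0.0022] F [-0.6  0.4 -1.3] w 0.0348 err mm [ -3.5   1.5 -19.8] rot [ 0.3 -0.5 -0. ] q [ 0.49  0.67  0.08  1.94 -0.09  0.52 -1.07] n 2
0.1, -0.3, -0.0, -0.04, -0.01, 0.2
0.1, -0.3, -0.0, -0.04, -0.01, 0.2
```

>>> move_arm(series=[0.1,-0.2,0,-0.04,-0.01,0.18,255,0.1,-0.2,0,-0.03,0,0.12,255,0,0,0,0,0,0.06,255,0,0,0,0,0,0,255])

```text
t: 16.58
tcp_pos: [0.4587, -0.3314, -0.0199]
ee_rot: [0.001, 0.998, -0.064, 0.002]
force: [-0.6, 1.0, -1.6]
width: 0.0352
```

>>> move_arm(series=[0,0,0,0,0,0.03,255,0,0,0,0,0,0.03,255,0,0,0,0,0,0.02,255])

```text
t: 16.95
tcp_pos: [0.4591, -0.3316, -0.0237]
ee_rot: [0.001, 0.998, -0.064, 0.002]
force: [-0.3, 0.6, 3.0]
width: 0.0347
```

>>> move_arm(series=[0,0,0,0,0,0.01,255,0,0,0,0,0,0,120,0,0,0,0,0,0,95,0,0,0,0,0,0,95,0,0,0,0,0,-0.3,95,0,0,0,0,0,-0.8,95,0,0,0,0,0,-1,80,0,0,0,0,0,-1,0])

```text
t: 17.95
tcp_pos: [0.4566, -0.3302, 0.1348]
ee_rot: [-0.0, 0.998, -0.064, -0.0]
force: [0.6, -1.1, -1.1]
width: 0.0752
```

```bash
python3 -c "
from h import *
from station import bot,cams
s=bot.state();d=cams.get_image('wrist');np.savez('w6.npz',**d,p=s['tcp_pos'],r=s['ee_rot'])
cv2.imwrite('pics/w6.png',d['color'][:,:,::-1])
plan(rack(.128,.058,.09),TILT)"
```

```text
t 18.0 tcp [ 0.4592 -0.3322  0.1414] F [ 2.1 -1.4  4.7] w 0.0808 err mm [105.  390.2  20.2] rot [ 21.4 -23.9 -95.2] q [ 0.47  0.47  0.11  1.82 -0.07  0.85 -1.08] n 11
1.9, -2.2, -8.7, 0.1, -0.73, -0.04
1.9, -2.2, -8.7, 0.21, -0.71, -0.02
1.9, -2.2, -8.7, 0.31, -0.67, -0.01
1.9, -2.2, -8.7, 0.41, -0.61, 0.0
1.9, -2.2, -8.7, 0.49, -0.54, 0.0
1.9, -2.2, -8.7, 0.57, -0.46, 0.0
1.9, -2.2, -8.7, 0.63, -0.37, -0.01
1.9, -2.2, -8.7, 0.68, -0.27, -0.02
1.9, -2.2, -8.7, 0.71, -0.17, -0.04
1.9, -2.2, -8.7, 0.73, -0.06, -0.06
1.9, -2.2, -8.7, 0.73, 0.05, -0.09
```

View pics/w6.png

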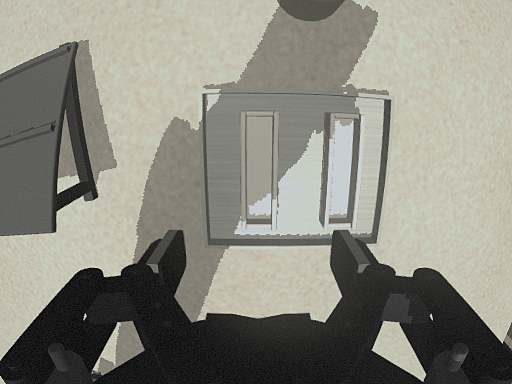

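Both boats lie flat inside the plain tray (cols 240–278 and 322–360), clear of each other and the rims. Now the scoop.

>>> move_arm(series=[1.9,-2.2,-8.7,0.1,-0.73,-0.1,0,1.9,-2.2,-8.7,0.21,-0.71,-0.1,0,1.9,-2.2,-8.7,0.31,-0.67,-0.05,0,1.9,-2.2,-8.7,0.41,-0.61,0,0,1.9,-2.2,-8.7,0.49,-0.54,0,0,1.9,-2.2,-8.7,0.57,-0.46,0,0,1.9,-2.2,-8.7,0.63,-0.37,0,0,1.9,-2.2,-8.7,0.68,-0.27,0,0])

```text
t: 19.0
tcp_pos: [0.5329, -0.0465, 0.1749]
ee_rot: [-0.126, 0.83, 0.526, -0.134]
force: [0.6, 0.5, 0.1]
width: 0.0853
```

```bash
python3 -c "
from h import *
plan(rack(.127,.062,.07),TILT)"
```

```text
t 19.0 tcp [ 0.5329 -0.0465  0.1749] F [0.6 0.5 0.1] w 0.0853 err mm [ 22.9 108.5 -31.5] rot [  6.2  -5.4 -24.3] q [ 0.19  0.63 -0.27  1.49  0.07  1.4  -0.52] n 3
2.1, -1.8, -8.1, 0.74, -0.1, 0.19
2.1, -1.8, -8.1, 0.75, 0.01, 0.17
2.1, -1.8, -8.1, 0.74, 0.12, 0.14
```

>>> move_arm(series=[2.1,-1.8,-8.1,0.74,-0.1,0.19,0,2.1,-1.8,-8.1,0.75,0,0.17,0,2.1,-1.8,-8.1,0.7,0.12,0.14,0,0,0,0,0,0,0,0])

```text
t: 19.5
tcp_pos: [0.5553, 0.0667, 0.1457]
ee_rot: [-0.172, 0.679, 0.693, -0.172]
force: [1.3, -0.5, -0.9]
width: 0.0854
```

```bash
python3 -c "
from h import *
from station import bot,cams
s=bot.state();d=cams.get_image('wrist')
z=d['range_z'];K=d['camera_matrix'];v,u=np.mgrid[:384,:512]
x,y=u-K[0,2],v-K[1,2];r=np.hypot(x,y)+1e-9;t=r/K[0,0]
p=np.stack([x/r*np.tan(t)*z,y/r*np.tan(t)*z,z],-1);M=d['mount'];W=q(s['ee_rot']).apply((p@M[:3,:3].T+M[:3,3]).reshape(-1,3))+s['tcp_pos'];W=W-rack(0,0,0)
h=W@N;S1=W@np.array([-C,0,S]);Y=W[:,1]
k=(abs(h-.027)<.005)&(S1>.08)&(S1<.17)&(z.ravel()>0)&(abs(Y-.06)<.08)
for a in (h,S1,Y): print(np.percentile(a[k],[1,50,99]).round(4),k.sum())
plan(rack(.127,.062,-.030),TILT,n=4)"
```

```text
[0.0221 0.0263 0.0306] 1880
[0.1083 0.1257 0.1439] 1880
[0.015  0.092  0.1392] 1880
t 19.55 tcp [0.5556 0.0643 0.1463] F [ 0.4 -1.  -0.5] w 0.0853 err mm [-46.8  -2.3 -91.2] rot [-0.1  0.3  0.8] q [ 0.05  0.78 -0.39  1.33  0.13  1.55 -0.32] n 4
-0.0, 0.1, 0.2, -0.01, 0.01, 0.51
-0.0, 0.1, 0.2, -0.01, 0.01, 0.51
-0.0, 0.1, 0.2, -0.01, 0.01, 0.51
-0.0, 0.1, 0.2, -0.01, 0.01, 0.51
```

>>> move_arm(series=[0,0,0.1,0,0,0.5,0,0,0,0.1,0,0,0.5,0,0,0,0.1,0.01,0,0.45,0,0,0,0,0.02,0,0.25,0,0,0,0,0,0,0,0])

```text
t: 20.18
tcp_pos: [0.5166, 0.0579, 0.0733]
ee_rot: [-0.166, 0.688, 0.685, -0.171]
force: [-0.7, -0.4, 1.0]
width: 0.0851
```

```bash
python3 -c "
from h import *
plan(rack(.127,.062,-.030),TILT,n=2)"
```

```text
t 20.18 tcp [0.5166 0.0579 0.0733] F [-0.7 -0.4  1. ] w 0.0851 err mm [ -7.8   4.1 -18.2] rot [ 0.4  0.3 -0.4] q [ 0.06  0.8  -0.38  1.52  0.15  1.34 -0.36] n 2
0.2, 0.2, -0.2, 0.04, 0.01, 0.2
0.2, 0.2, -0.2, 0.04, 0.02, 0.2
```

>>> move_arm(series=[0.1,0.2,-0.2,0.05,0.01,0.19,0,0.1,0.1,-0.2,0.04,0.02,0.17,0,0,0,0,0,0,0.03,0,0,0,0,0,0,0,255,0,0,0,0,0,0,255,0,0,0,0,0,0,255,0,0,0,0,0,0,255,0,0,0,0,0,0,255])

```text
t: 21.18
tcp_pos: [0.5102, 0.0625, 0.0582]
ee_rot: [-0.169, 0.687, 0.687, -0.169]
force: [0.3, -0.7, -1.2]
width: 0.0351
```

```bash
python3 -c "
from h import *
from station import bot
p=bot.state()['tcp_pos'];print('h',(p-rack(0,0,0))@N)
plan(rack(.127,.062,-.030),TILT,n=2)"
```

```text
h -0.0265995084677536
t 21.18 tcp [0.5102 0.0625 0.0582] F [ 0.3 -0.7 -1.2] w 0.0351 err mm [-1.5 -0.5 -3.1] rot [ 0.4 -0.  -0. ] q [ 0.06  0.81 -0.39  1.55  0.15  1.3  -0.36] n 2
0.2, -0.0, -0.0, -0.01, 0.0, 0.03
0.2, -0.0, -0.0, -0.01, 0.0, 0.03
```

>>> move_arm(series=[0,0,0,0,0,-0.3,255,0,0,0,0,0,-0.8,255,0,0,0,0,0,-0.8,255,0,0,0,0,0,-0.3,255])

```text
t: 21.68
tcp_pos: [0.5632, 0.0623, 0.1597]
ee_rot: [-0.17, 0.686, 0.687, -0.169]
force: [-0.2, -0.2, -2.2]
width: 0.035
```

```bash
python3 -c "
from h import *
plan(np.array([.4314,.334,.10]),down(-3.3))"
```

```text
t 21.68 tcp [0.5632 0.0623 0.1597] F [-0.2 -0.2 -2.2] w 0.035 err mm [-131.8  271.7  -59.7] rot [-27.7   0.8   3.2] q [ 0.05  0.78 -0.38  1.3   0.13  1.58 -0.33] n 7
-4.0, 0.1, 0.5, 0.78, -0.25, 0.33
-4.0, 0.1, 0.5, 0.77, -0.28, 0.31
-4.0, 0.1, 0.5, 0.77, -0.31, 0.29
-4.0, 0.1, 0.5, 0.77, -0.33, 0.27
-4.0, 0.1, 0.5, 0.76, -0.36, 0.25
-4.0, 0.1, 0.5, 0.76, -0.38, 0.22
-4.0, 0.1, 0.5, 0.76, -0.4, 0.2
```

>>> move_arm(series=[-4.0,0.1,0.5,0.78,-0.25,0.15,255,-4.0,0.1,0.5,0.77,-0.28,0.15,255,-4.0,0.1,0.5,0.77,-0.31,0.2,255,-4.0,0.1,0.5,0.77,-0.33,0.25,255,-4.0,0.1,0.5,0.76,-0.36,0.25,255,-4.0,0.1,0.5,0.76,-0.38,0.22,255,-4.0,0.1,0.5,0.76,-0.4,0.2,255,0,0,0,0,0,0,255])

```text
t: 22.68
tcp_pos: [0.4449, 0.3467, 0.1246]
ee_rot: [0.008, 0.73, 0.684, 0.013]
force: [0.7, -0.6, -1.9]
width: 0.0346
```

```bash
python3 -c "
from h import *
from station import bot,cams
plan(np.array([.4314,.334,.0]),down(-3.3),n=4)
s=bot.state();d=cams.get_image('wrist');np.savez('w7.npz',**d,p=s['tcp_pos'],r=s['ee_rot'])
cv2.imwrite('pics/w7.png',d['color'][:,:,::-1])"
```

```text
t 22.68 tcp [0.4449 0.3467 0.1246] F [ 0.7 -0.6 -1.9] w 0.0346 err mm [ -13.5  -12.7 -124.6] rot [ 1.7 -0.4 -0.4] q [-0.51  0.49 -0.36  1.85  0.25  0.82 -1.07] n 4
0.4, -0.1, -0.1, -0.07, -0.08, 0.62
0.4, -0.1, -0.1, -0.07, -0.08, 0.62
0.4, -0.1, -0.1, -0.07, -0.07, 0.62
0.4, -0.1, -0.1, -0.07, -0.07, 0.62
```

View pics/w7.png

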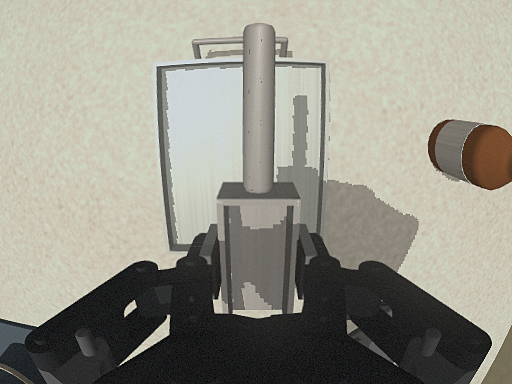

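Scoop held straight, handle pointing to the tray's far end; tray far corners are at (154,64) and (327,63).

```bash
python3 -c "
from h import *
d=dict(np.load('w7.npz'));c=np.array([.433,.362]);a=np.radians(86.7);ty=np.array([np.cos(a),np.sin(a)]);tx=np.array([ty[1],-ty[0]])
for u,v in [(154,64),(327,63),(168,250),(160,150),(325,150)]:
  o,w=ray(d,u,v,d['p'],d['r']);X=o+w*(.022-o[2])/w[2];e=X[:2]-c
  print(X.round(3),(e@tx*1000).round(),(e@ty*1000).round())
plan(np.array([.4314,.334,.0]),down(-3.3),n=4)
"
```

```text
[0.359 0.466 0.022] -80.0 99.0
[0.522 0.454 0.022] 84.0 97.0
[0.348 0.275 0.022] -79.0 -92.0
[0.357 0.382 0.022] -77.0 15.0
[0.516 0.37  0.022] 83.0 13.0
t 22.73 tcp [0.4471 0.3442 0.1246] F [ 0.4 -0.6 -1.3] w 0.0347 err mm [ -15.7  -10.2 -124.6] rot [ 1.7 -0.3 -0.6] q [-0.51  0.49 -0.36  1.85  0.25  0.82 -1.07] n 4
0.4, -0.1, -0.2, -0.06, -0.09, 0.62
0.4, -0.1, -0.2, -0.06, -0.09, 0.62
0.4, -0.1, -0.2, -0.06, -0.08, 0.62
0.4, -0.1, -0.2, -0.06, -0.08, 0.62
```

>>> move_arm(series=[0.4,-0.1,-0.2,-0.07,-0.12,0.5,255,0.4,-0.1,-0.2,-0.07,-0.12,0.5,255,0.4,-0.1,-0.1,-0.06,-0.1,0.5,255,0.3,0,0,-0.03,-0.06,0.4,255,0,0,0,0,0,0,255])

```text
t: 23.35
tcp_pos: [0.4356, 0.33, 0.0296]
ee_rot: [0.003, 0.731, 0.682, 0.002]
force: [-0.8, -1.0, -1.6]
width: 0.0346
```

```bash
python3 -c "
from h import *
plan(np.array([.4314,.334,-.014]),down(-3.3),n=3)
"
```

```text
t 23.35 tcp [0.4356 0.33   0.0296] F [-0.8 -1.  -1.6] w 0.0346 err mm [ -4.2   4.  -43.6] rot [ 0.4  0.  -0.7] q [-0.53  0.61 -0.31  1.96  0.32  0.61 -1.12] n 3
0.1, 0.0, -0.2, 0.03, -0.03, 0.29
0.1, 0.0, -0.2, 0.03, -0.03, 0.29
0.1, 0.0, -0.2, 0.03, -0.03, 0.29
```

>>> move_arm(series=[0.1,0,-0.2,0.04,-0.03,0.29,255,0.1,0,-0.2,0.04,-0.03,0.29,255,0.1,0,-0.1,0.03,-0.02,0.2,255,0,0,0,0,0,0.06,255,0,0,0,0,0,0,255])

```text
t: 23.98
tcp_pos: [0.4346, 0.3364, -0.0135]
ee_rot: [0.001, 0.729, 0.685, 0.002]
force: [0.2, -0.5, -1.3]
width: 0.0351
```

```bash
python3 -c "
from h import *
plan(np.array([.4314,.334,-.0225]),down(-3.3),n=3)
"
```

```text
t 23.98 tcp [ 0.4346  0.3364 -0.0135] F [ 0.2 -0.5 -1.3] w 0.0351 err mm [-3.2 -2.4 -9. ] rot [ 0.2 -0.1 -0.3] q [-0.56  0.68 -0.28  1.98  0.35  0.53 -1.15] n 3
0.1, -0.0, -0.1, -0.02, -0.02, 0.06
0.1, -0.0, -0.1, -0.02, -0.02, 0.06
0.1, -0.0, -0.1, -0.02, -0.02, 0.06
```

>>> move_arm(series=[0.1,0,-0.1,-0.02,-0.02,0.06,255,0.1,0,0,-0.01,-0.01,0.05,255,0,0,0,0,0,0.04,255,0,0,0,0,0,0.02,255,0,0,0,0,0,0,255])

```text
t: 24.6
tcp_pos: [0.4333, 0.3352, -0.0217]
ee_rot: [-0.0, 0.728, 0.685, 0.001]
force: [0.9, 0.8, -1.0]
width: 0.035
```

>>> move_arm(series=[0,0,0,0,0,0.03,255,0,0,0,0,0,0.02,255])

```text
t: 24.85
tcp_pos: [0.4334, 0.3353, -0.0242]
ee_rot: [-0.0, 0.728, 0.685, 0.001]
force: [-0.2, 1.3, 1.5]
width: 0.035
```

Contact is starting. A touch more, then release.

>>> move_arm(series=[0,0,0,0,0,0.02,255,0,0,0,0,0,0,120,0,0,0,0,0,0,95,0,0,0,0,0,0,95,0,0,0,0,0,-0.3,95,0,0,0,0,0,-0.8,95,0,0,0,0,0,-1,80,0,0,0,0,0,-1,60])

```text
t: 25.85
tcp_pos: [0.4313, 0.3339, 0.1343]
ee_rot: [-0.0, 0.728, 0.686, -0.002]
force: [0.5, 0.9, -0.3]
width: 0.0655
```

>>> move_arm(series=[0,0,0,0,0,-0.6,60,0,0,0,0,0,-0.3,60,0,0,0,0,0,0,60])

```text
t: 26.22
tcp_pos: [0.4324, 0.3353, 0.1881]
ee_rot: [-0.0, 0.728, 0.686, 0.003]
force: [-0.2, 0.7, -0.4]
width: 0.0652
```

```bash
python3 -c "
from h import *
from station import bot,cams
s=bot.state();print(s['t'],s['tcp_pos'],s['force']);d=cams.get_image('wrist');e=cams.get_image('top');P=cloud(e)
a=d['color'][:,100:400];b=cv2.resize(e['color'][140:270,340:430],(266,384),interpolation=cv2.INTER_CUBIC)
cv2.imwrite('pics/f.png',np.hstack([a,b])[:,:,::-1])
h=P[...,2];g=e['color'].astype(int).mean(-1)
for n,(r0,r1,c0,c1) in dict(boats=(196,245,355,405)).items():
  m=np.zeros(h.shape,bool);m[r0:r1,c0:c1]=1;m&=(h>.0255)&(h<.05);k,l,st,ce=cv2.connectedComponentsWithStats(m.astype(np.uint8))
  for i in range(1,k):
    if st[i,4]>15: print(n,st[i],np.percentile(P[l==i],[2,50,98],axis=0).round(3).tolist())
for nm,(u,v) in dict(bottle=(150,147),jar=(397,158)).items(): print(nm,P[v,u].round(3))"
```

```text
26.225 [0.43243706 0.33534355 0.1881002 ] [-0.23309744  0.69928024 -0.41710395]
boats [361 199   8  37  78] [[0.406, -0.33, 0.026], [0.463, -0.318, 0.031], [0.52, -0.309, 0.037]]
boats [369 200   8  37  77] [[0.401, -0.357, 0.026], [0.455, -0.348, 0.031], [0.515, -0.336, 0.039]]
boats [387 203  13  37  81] [[0.394, -0.427, 0.026], [0.453, -0.402, 0.031], [0.507, -0.394, 0.036]]
boats [395 204   8  37  83] [[0.389, -0.441, 0.026], [0.443, -0.432, 0.031], [0.502, -0.42, 0.036]]
bottle [0.669 0.354 0.119]
jar [ 0.643 -0.406  0.101]
```

View pics/f.png

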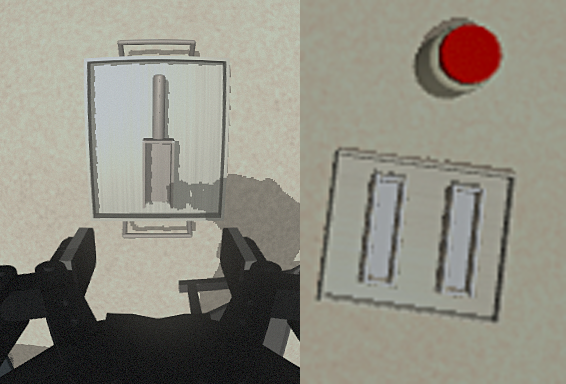

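The scoop lies inside the handled tray. Both boats lie in the plain tray with their rims at about 0.031 m, close to the expected 0.032 m. I'm handing in.

```bash
python3 -c "
from station import bot
print(bot.close_job())"
```

```text
the job is handed in; nothing more can be done
None
```

I cleared the rack and handed the job in at about 26 s. Both porcelain boats are in the plain tray (right of the robot) and the steel scoop is in the handled tray (left).

- **Last checks:** The final wrist and top pictures show each piece inside its tray, open side up, clear of the rims and of each other. The boats' rims measured about 0.031 m, against 0.032 m expected for lying flat on the floor. I judged the scoop flat from the picture only; I did not measure its height.
- **Set-down forces:** Each piece was lowered in steps of 1 to 2 mm until the floor was felt. The readings were about 13 N for boat A, 3 N for boat B and 1.5 N for the scoop, before a last nudge of up to 1 mm for boat B and the scoop. All three were released touching the floor.
- **Bystanders:** I did not go near the bottle, the jar or an unlisted glass behind the rack. The last jar reading fits its starting place, and the bottle showed no sign of having moved.
- **What disagreed:** The first grasp closed on air above boat A, without touching it. The wrist camera showed the real fingertips about 35 mm behind the reported tool point, so I allowed for that in every later grasp and placing. The boats and scoop also lay about 3 to 5 mm lower on the rack than I first assumed.

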